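Index a rotary board stage and let its pawl lock it

TASK

Push the rotary stage round by its upright spokes until the nest with the circuit board comes to the index pawl, tip the pawl over onto the table, and creep the table along until the pawl drops fully into the slot outside the board and locks it. Then bear the locked table up against the pawl with a steady push of about 8 N on a spoke for a second, to take up the play, and let go. Never strain the pawl with more than 12 N, keep off the board, and leave the other things where they are.

Things in the scene. Friction and masses are not known exactly. Their poses are not given: they have to be found in the camera images.
- stage_base: fixed grey base of a rotary board stage, 160 mm across, with an arm 60 to 92 mm wide that reaches 165 mm from the middle and carries the index bracket. Origin on the turning axis at bench height; x axis along the arm to the index mark, z up. On it turns a metal table 190 mm across, 14 mm thick, its top 50 mm above the bench, with four board nests and four upright spokes.
- table (a joint): angle of the table, rad, counter-clockwise from above; at 0 the board's nest points at the index mark. Turns freely, drag at a spoke about 0.5 N, and runs on a little if pushed fast. One slot lies outside each nest (0, 90, 180, 270 degrees from the board's): 10 mm wide, through the rim, 25 mm deep inward. The pawl locks the board's slot somewhere between -0.14 and +0.14 rad, not just at 0.
- board_middle (a point): middle of the circuit board (55 mm radially, 36 mm across) screwed to one nest, 46 mm from the axis and 57 mm above the bench; its highest part is 66 mm above the bench. The other three nests are empty: bare standoffs up to 59 mm above the bench.
- index_mark (a point): steel pointer at the table's rim, 98 mm from the axis on the base's x axis, 50 mm above the bench.
- pawl (a joint): swing of the index pawl, rad: a short steel lever, 12 mm wide, with a square tooth below and a T-bar above, on a dark bracket. 1.65: tipped back past upright, where its weight holds it. Pushed inward to below about 1.4 it falls onto the table by its own weight. About 0.2: tooth rides on the table's top. 0: tooth fully down (8 mm) in a slot, lever level, table locked.
- pawl_pivot (a point): nominal middle of the pawl's pivot, which is level and square to the base's x axis: 122 mm from the axis on that x axis, 66 mm above the bench. T-bar (9.6 mm thick, 40 mm long, parallel to the pivot): at swing 0 its middle is 36 mm inward of the pivot and 24 mm above it and turns with the lever; at 1.65 it is 27 mm outward and 34 mm above. Bracket cheeks reach 76 mm above the bench.
- tooth_line (a point): nominal place where the pawl's tooth (8 mm wide) comes down on the table, 86 mm from the axis on the base's x axis, 50 mm above the bench. The bracket has a slotted foot and was set by hand: bracket and pawl stand turned about the stage's axis by up to 0.12 rad either way (10 mm here), by how much is not given and must be felt. A slot that passes the tooth fast is skipped.
- spoke_1 (a point): middle of an upright steel spoke on the table, 45 degrees counter-clockwise from the board's nest, 74 mm from the axis: a post 12 mm thick, from 50 to 95 mm above the bench; this point is 72.5 mm above it.
- spoke_2 (a point): middle of an upright steel spoke on the table, 135 degrees counter-clockwise from the board's nest, 74 mm from the axis: a post 12 mm thick, from 50 to 95 mm above the bench; this point is 72.5 mm above it.
- spoke_3 (a point): middle of an upright steel spoke on the table, 225 (-135) degrees counter-clockwise from the board's nest, 74 mm from the axis: a post 12 mm thick, from 50 to 95 mm above the bench; this point is 72.5 mm above it.
- spoke_4 (a point): middle of an upright steel spoke on the table, 315 (-45) degrees counter-clockwise from the board's nest, 74 mm from the axis: a post 12 mm thick, from 50 to 95 mm above the bench; this point is 72.5 mm above it.
- jar_center (a point): bystander: clear plastic jar, 60 mm wide, 62 mm high, loose on the bench, stands near the stage; this point is its centre, 31 mm above the bench.
- dish_center (a point): bystander: clear round dish with nuts, 52 mm wide, 10 mm high, loose on the bench, stands near the stage; this point is its centre, 5 mm above the bench.
- plug_green_1_center (a point): bystander: cable plug, 36 x 16 x 11 mm, loose on the bench, stands near the stage; this point is its centre, 5.5 mm above the bench.
- plug_green_2_center (a point): bystander: second cable plug of the same kind, 36 x 16 x 11 mm, loose on the bench, stands near the stage; this point is its centre, 5.5 mm above the bench.
- tape_amber_center (a point): bystander: roll of tape lying flat, 68 mm wide, 12 mm high, loose on the bench, stands near the stage; this point is its centre, 6 mm above the bench.
- esd_brush_center (a point): bystander: slim black brush, 118 x 12 x 7 mm, loose on the bench, stands near the stage; this point is its centre, 3.5 mm above the bench.

How it is judged:
By the outcome, as a careful person would: the job done as asked, in the order asked, and still so for the second after the job is handed in, with the robot touching nothing.
It also fails if it takes over 58 s, if anything falls off the work surface, if the arm or the gripper's body presses on something with over 40 N, if the wrist force passes 120 N, or if a joint passes its speed limit or range.

ROBOT

A 6-joint arm with a two-finger parallel gripper is mounted at the origin on a cart in front of the work surface, level with it; the furniture and walls round the work are solid. World frame = base frame: x ahead of the robot, y to its left, z up, the work surface at z = 0. Lengths are in m, angles in degrees, forces in N, time in s.
With the tool pointing down it reaches from about 0.375 to 0.9 m from the base axis. Payload 3.1 kg.
Tool frame: the origin (TCP) lies on the centre line of the jaws, within the pads' length; the fingertips stand 8 mm ahead of it and the grasp point (between the pads) lies 11 mm behind it (bot.tip_extent is the distance from the TCP to the fingertips, in m); z points along the fingers, y is the line along which they close (so a half turn about z gives the same grasp; the last joint's range is limited). The gripper opens to 87 mm and grips with 3 to 60 N. Pads are 19 mm wide; open, the fingers measure 117 mm over their backs; the gripper's body (75 mm by 190 mm) begins 51 mm behind the grasp point.
Start: joints at [-74.628, 30.224, 82.088, -0, 67.689, -10.227], TCP at [0.27, -0.564, 0.197] pointing down, gripper open.
Joint ranges: [-176.69, 176.69], [-43.24, 126.21], [12.49, 139.97], [-82, 262], [0, 151.66], [-163.58, 163.58]. Speed limits (degrees/s): [159.86, 159.86, 180, 180, 180, 180].

INTERFACE

Orientations are given as a 3x3 rotation matrix whose columns are the frame's x, y, z axes.
In Python, from rig import bot, vision, workorder gives the robot as it stands.
- The arm moves only by the shell command python3 -m handwheel 'ROWS'. ROWS is JSON, a list of rows, each an object with "delta_rot": the turn, a rotation vector about the tool's x, y, z in rad, a list of three; "xyz": the shift along the tool's x, y, z in mm, a list of three; "hand": the closure, from -1 (fully open) to 1 (shut). A call has exactly 5 rows; each row is the pose to reach, as a shift and turn from the pose commanded when the call began, along the tool's axes at that moment; what a row does not reach only later rows make up. A row lasts 1/8 s, in which the tool goes at most 62.5 mm and 10.7 degrees, less where a joint would pass 70% of its speed; a pose out of reach is approached as far as the arm can. A call with a gripper value outside its range is refused whole. The fingers move at their own pace and stop on an object; the grip force is fixed at half the most. Time passes only in rows, so rows that repeat a pose let the fingers close, or fill a call up. It gives the time, the measured TCP pose, the force, the opening and the grip force at its end, in the units of the state.
- bot.read_state(): the state, without advancing time (a new reading comes with each control period).
- vision.capture(name): name is "side" or "top" or "wrist"; returns the picture (384x512x3 uint8, red, green, blue); there is no depth.
- vision.camera_model(name): a dict with "camera_matrix" (3x3 intrinsics, pixels), "camera_from_world" (4x4, takes a point from world to camera coordinates). Camera axes: x right, y up, looking along -z (the intrinsics and any distortion apply to the point x, -y, -z); pixel columns grow to the right and rows downward; lengths in m; the calibration is good to about 2 mm. A picture is of the moment at which its call begins: read the wrist's pose just before it. camera_model takes no time and is no camera call; for the wrist camera it gives the pose at the moment of the call.
- workorder.hand_in(): hands the job in; it is judged then, once.
The state is a dict: "time_s": time; "joint_positions": joint angles; "qvel": joint speeds; "tau": joint torques, N m; "position": TCP position; "tcp_rot": TCP orientation; "force": force on the tool from outside, world axes, zero at the start; "moment": the same for the moment, N m; "opening": opening from 0.0 (shut) to 1.0 (fully open); "grasp_force": force on a finger pad.
Only numpy, scipy, OpenCV 4.12 (cv2) and the standard library are available. Lean on these libraries where they do the work, as an engineer would, in place of code of your own. Each camera call takes 0.05 s, during which the arm holds its last target. There are 200 camera calls.

## Working session

There is one attempt and no reset: what is moved stays moved. The work goes in short steps, Python scripts to look and compute and a shell command to move; the robot and the scene stay as the last step left them, time stands still between calls to the robot, and variables do not carry over. Pictures are saved under pics/ and viewed, at most 10 in all, crops included, and the job is handed in when it is done.

```bash
mkdir -p pics; ls; python3 - <<'E'
from rig import bot,vision
import cv2,numpy as np
s=bot.read_state();print(s['time_s'],s['position'],np.round(s['tcp_rot'],3),s['force'])
a=[cv2.cvtColor(vision.capture(n),cv2.COLOR_RGB2BGR) for n in('top','side')]
cv2.imwrite('pics/top.png',cv2.resize(a[0],None,fx=1.5,fy=1.5));cv2.imwrite('pics/side.png',cv2.resize(a[1],None,fx=1.5,fy=1.5))
for n in('top','side'):print(vision.camera_model(n))
E
```

```text
pics
0.0 [ 0.26984102 -0.56287695  0.19595735] [[ 0.902  0.432 -0.001]
 [ 0.432 -0.902  0.002]
 [ 0.    -0.002 -1.   ]] [ 0.10442956 -0.12686379 -0.03606569]
{'camera_matrix': array([[446.63799059,   0.        , 254.18913901],
       [  0.        , 446.63799059, 184.16831279],
       [  0.        ,   0.        ,   1.        ]]), 'camera_from_world': array([[-0.00702305, -0.9992724 ,  0.03748809, -0.22358018],
       [ 0.99138191, -0.00205355,  0.13098738, -0.52219887],
       [-0.13081509,  0.03808495,  0.990675  , -1.10560693],
       [ 0.        ,  0.        ,  0.        ,  1.        ]])}
{'camera_matrix': array([[395.20015691,   0.        , 253.71289098],
       [  0.        , 395.20015691, 191.90470959],
       [  0.        ,   0.        ,   1.        ]]), 'camera_from_world': array([[-0.93776407, -0.34684631,  0.01721011,  0.42155172],
       [ 0.19713664, -0.49088804,  0.848626  , -0.28704355],
       [-0.28589456,  0.79920371,  0.52871328, -0.66539473],
       [ 0.        ,  0.        ,  0.        ,  1.        ]])}
```

View pics/top.png

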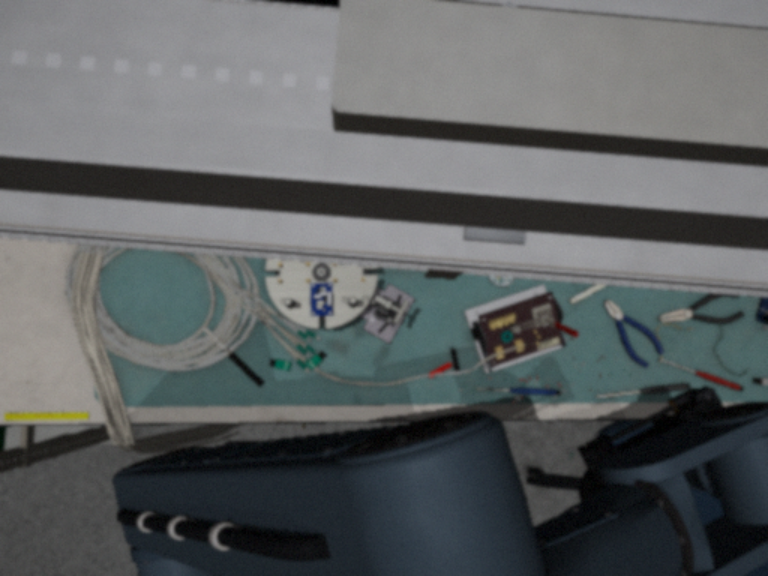

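View pics/side.png

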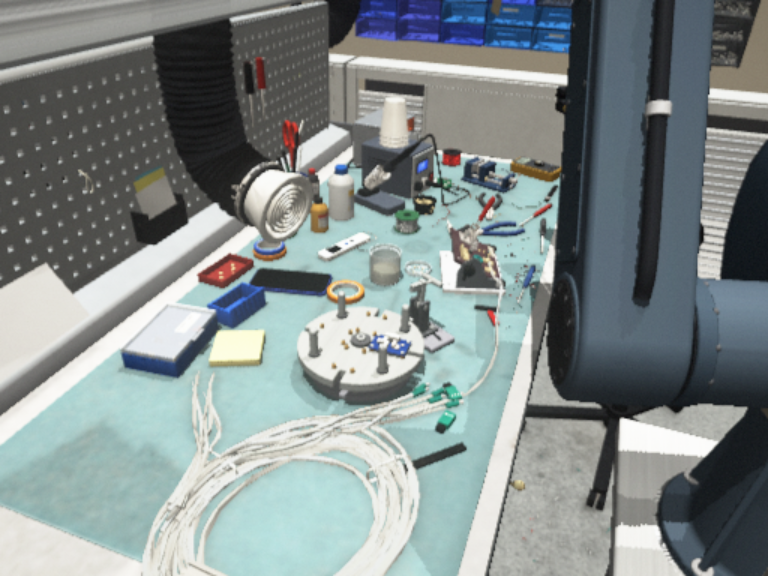

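```bash
python3 - <<'E'
import cv2
from rig import vision
a=cv2.cvtColor(vision.capture('top'),cv2.COLOR_RGB2BGR)[160:260,150:310]
b=cv2.cvtColor(vision.capture('side'),cv2.COLOR_RGB2BGR)[170:295,185:345]
c=[cv2.resize(i,None,fx=5,fy=5,interpolation=cv2.INTER_CUBIC) for i in(a,b)]
cv2.imwrite('pics/t2.png',c[0][:, :800]);cv2.imwrite('pics/s2.png',c[1][:600])
E
```

```text
(no output)
```

View pics/t2.png

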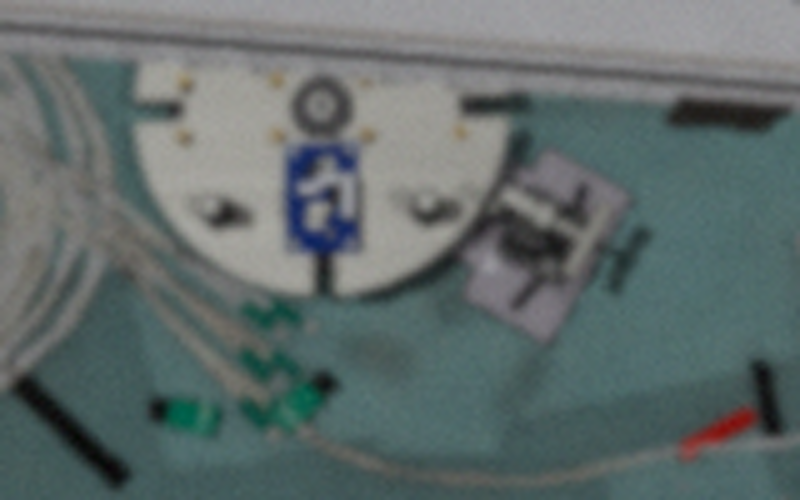

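View pics/s2.png

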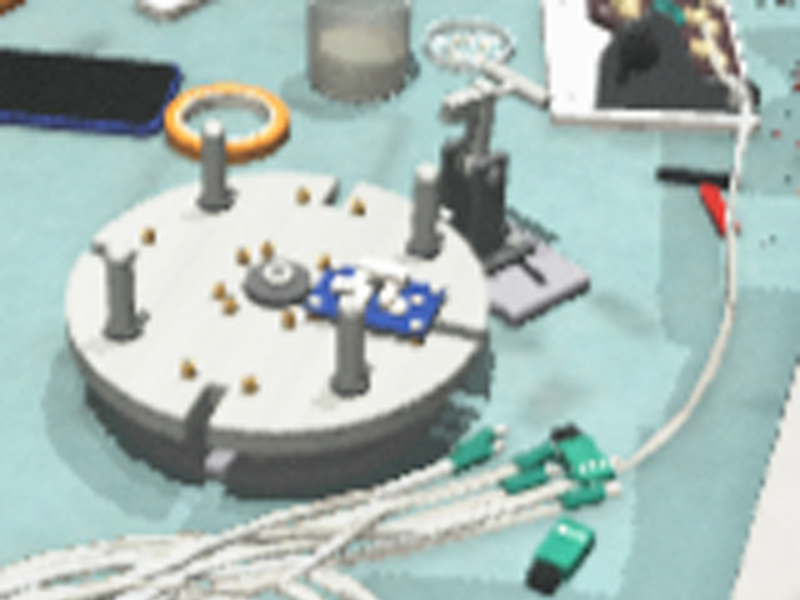

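```bash
cat > geo.py <<'E'
import numpy as np
from rig import vision
def proj(n,P):
    m=vision.camera_model(n);P=np.atleast_2d(P);c=P@m['camera_from_world'][:3,:3].T+m['camera_from_world'][:3,3]
    K=m['camera_matrix'];return np.c_[K[0,0]*c[:,0]/-c[:,2]+K[0,2],K[1,1]*-c[:,1]/-c[:,2]+K[1,2]]
def pol(p,r,a,z,t=0):  # stage polar, lateral t (ccw)
    return [p[0]+r*np.cos(a)-t*np.sin(a),p[1]+r*np.sin(a)+t*np.cos(a),z]
E
python3 - <<'E'
from geo import *
from scipy.optimize import least_squares
T=lambda u,v:(u/5+150,v/5+160); S=lambda u,v:(u/5+185,v/5+170)
q=np.pi/4
def model(p):
    t=p[2];A=p[3];B=p[4]
    top=[pol(p,0,0,.055),pol(p,.046,t,.057),pol(p,.084,t,.05),pol(p,.084,t-2*q,.05),pol(p,.165,A,.008,.046),pol(p,.165,A,.008,-.046),pol(p,.149,B,.1,.02),pol(p,.149,B,.1,-.02)]
    k=[3*q,q,-q,-3*q]
    side=[pol(p,.074,t+a,.095) for a in k]+[pol(p,.074,t+a,.05) for a in k]+[pol(p,0,0,.055),pol(p,.149,B,.1,.02),pol(p,.149,B,.1,-.02),pol(p,.165,A,.008,-.046)]
    return np.r_[proj('top',top),proj('side',side)]
tp=[T(322,105),T(322,198),T(323,275),T(159,108),T(635,195),T(545,345),T(610,205),T(570,275)]
# side order: spoke2(+135),1(+45),4(-45),3(-135)
sp=[S(213,128),S(428,170),S(355,305),S(118,248),S(215,200),S(425,250),S(350,385),S(123,332),S(278,275),S(480,65),S(548,98),S(510,322)]
obs=np.array(tp+sp)
r=least_squares(lambda p:(model(p)-obs).ravel(),[.65,-.17,3.14,4.2,4.2],loss='soft_l1')
print(r.x,np.degrees(r.x[2:]));print(np.c_[obs,model(r.x)-obs].round(1))
E
```

```text
[ 0.52722235 -0.12321151  3.16121966  4.19087541  4.22409176] [181.12454453 240.11947321 242.02263003]
[[ 2.144e+02  1.810e+02 -8.000e-01  0.000e+00]
 [ 2.144e+02  1.996e+02 -5.000e-01 -5.000e-01]
 [ 2.146e+02  2.150e+02 -4.000e-01 -5.000e-01]
 [ 1.818e+02  1.816e+02 -1.400e+00  4.000e-01]
 [ 2.770e+02  1.990e+02  9.000e-01  3.000e-01]
 [ 2.590e+02  2.290e+02  1.800e+00  1.000e+00]
 [ 2.720e+02  2.010e+02 -9.000e-01 -1.200e+00]
 [ 2.640e+02  2.150e+02 -5.000e-01 -6.000e-01]
 [ 2.276e+02  1.956e+02  0.000e+00 -1.000e+00]
 [ 2.706e+02  2.040e+02 -0.000e+00 -6.000e-01]
 [ 2.560e+02  2.310e+02 -5.000e-01 -1.100e+00]
 [ 2.086e+02  2.196e+02  2.000e-01 -3.000e-01]
 [ 2.280e+02  2.100e+02 -0.000e+00  5.000e-01]
 [ 2.700e+02  2.200e+02 -2.000e-01 -4.000e-01]
 [ 2.550e+02  2.470e+02  1.000e-01 -0.000e+00]
 [ 2.096e+02  2.364e+02  1.000e-01 -3.000e-01]
 [ 2.406e+02  2.250e+02  1.000e-01  8.000e-01]
 [ 2.810e+02  1.830e+02  1.300e+00  2.000e-01]
 [ 2.946e+02  1.896e+02 -2.000e-01  2.000e-01]
 [ 2.870e+02  2.344e+02  1.800e+01 -9.600e+00]]
```

```bash
cat >> geo.py <<'E'
from rig import bot
C=(0.5272,-0.1232)
def spoke_tool(ang,gap,z):  # spoke world angle deg, gap face-to-post mm, -> x,y,z,yaw(tool y)
    a=np.radians(ang);d=.021+gap/1000
    x,y,_=pol(C,.074,a,0,-d);return (x,y,z,ang+90)
def rows(targets,start=None):
    s=bot.read_state();R=np.array(s['tcp_rot']);p=np.array(s['position'])
    yaw0=np.degrees(np.arctan2(R[1,1],R[0,1]))
    if start is not None:p=np.array(start[:3]);yaw0=start[3]
    a=np.radians(yaw0);Y=np.array([np.cos(a),np.sin(a),0]);Z=np.array([0,0,-1.]);X=np.cross(Y,Z)
    for t in targets:
        d=np.array(t[:3])-p;w=-((t[3]-yaw0+180)%360-180)
        print(np.round(1000*np.array([d@X,d@Y,d@Z]),1),round(np.radians(w),3),'deg',round(w,1))
E
python3 - <<'E'
from geo import *
t=spoke_tool(136.1,14,.196);print(t);rows([t])
E
```

```text
(np.float64(0.498148281725309), np.float64(-0.04666897579877828), 0.196, 226.1)
[ 4.290e+02 -3.672e+02  3.000e-01] 1.213 deg 69.5
```

```bash
python3 -m handwheel '[{"xyz":[43,-37,0],"delta_rot":[0,0,0.12],"hand":1},{"xyz":[86,-74,0],"delta_rot":[0,0,0.24],"hand":1},{"xyz":[129,-110,0],"delta_rot":[0,0,0.36],"hand":1},{"xyz":[172,-147,0],"delta_rot":[0,0,0.48],"hand":1},{"xyz":[215,-184,0],"delta_rot":[0,0,0.6],"hand":1}]'; python3 - <<'E'
from geo import *
t=spoke_tool(136.1,14,.196);rows([t])
E
```

```text
time_s: 0.82
position: [0.385, -0.3031, 0.197]
tcp_rot: [[0.988, -0.157, 0.0], [-0.157, -0.988, -0.0], [0.0, 0.0, -1.0]]
force: [1.3, -0.8, 0.1]
opening: 0.515
grasp_force: 0.0
[  71.5 -271.     1. ] 0.609 deg 34.9
```

```bash
python3 -m handwheel '[{"xyz":[14,-54,0],"delta_rot":[0,0,0.12],"hand":1},{"xyz":[28,-108,0],"delta_rot":[0,0,0.24],"hand":1},{"xyz":[43,-162,0],"delta_rot":[0,0,0.36],"hand":1},{"xyz":[57,-216,0],"delta_rot":[0,0,0.48],"hand":1},{"xyz":[71,-270,0],"delta_rot":[0,0,0.61],"hand":1}]'; python3 - <<'E'
from geo import *
import cv2
t=spoke_tool(136.1,14,.080);rows([t])
cv2.imwrite('pics/w1.png',cv2.cvtColor(vision.capture('wrist'),cv2.COLOR_RGB2BGR))
E
```

```text
time_s: 1.45
position: [0.4964, -0.0471, 0.197]
tcp_rot: [[0.72, -0.694, 0.0], [-0.694, -0.72, -0.0], [0.0, -0.0, -1.0]]
force: [0.6, -0.7, -0.2]
opening: 0.021
grasp_force: 0.0
[  1.   -1.5 117. ] -0.001 deg -0.1
```

View pics/w1.png

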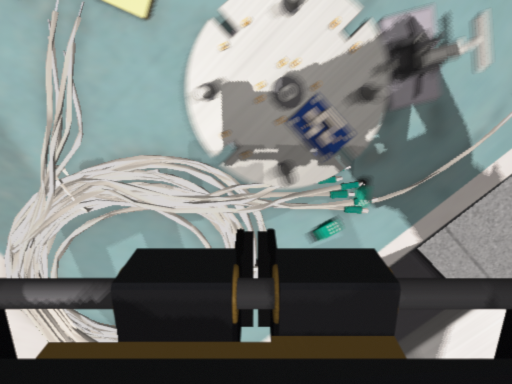

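```bash
python3 - <<'E'
from geo import *
s=bot.read_state()
P=[pol(C,0,0,.055)]+[pol(C,.074,np.radians(181.1+a),.05) for a in(45,135,225,315)]+[pol(C,.074,np.radians(181.1+a),.095) for a in(45,135,225,315)]+[list(s['position']),[.4964,-.0471,.189]]+[pol(C,.149,np.radians(242),.1)]
print(proj('wrist',P).round(0))
E
```

```text
[[298.  89.]
 [376.  89.]
 [300.   1.]
 [219.  89.]
 [295. 166.]
 [395.  90.]
 [308. -13.]
 [213.  90.]
 [300. 178.]
 [255. 228.]
 [264. 219.]
 [495.  34.]]
```

```bash
python3 - <<'E'
from geo import *
import cv2
s=bot.read_state();print(s['position'],s['qvel'])
a=vision.capture('wrist')
cv2.imwrite('pics/w2.png',cv2.resize(cv2.cvtColor(a,cv2.COLOR_RGB2BGR)[0:240,170:512],None,fx=2.3,fy=2.3,interpolation=2))
E
```

```text
[ 0.4982997  -0.0409955   0.19719817] [ -5.15711734  -0.94793015   2.20821707  -3.60315623  -0.23654896
 -21.79425137]
```

View pics/w2.png

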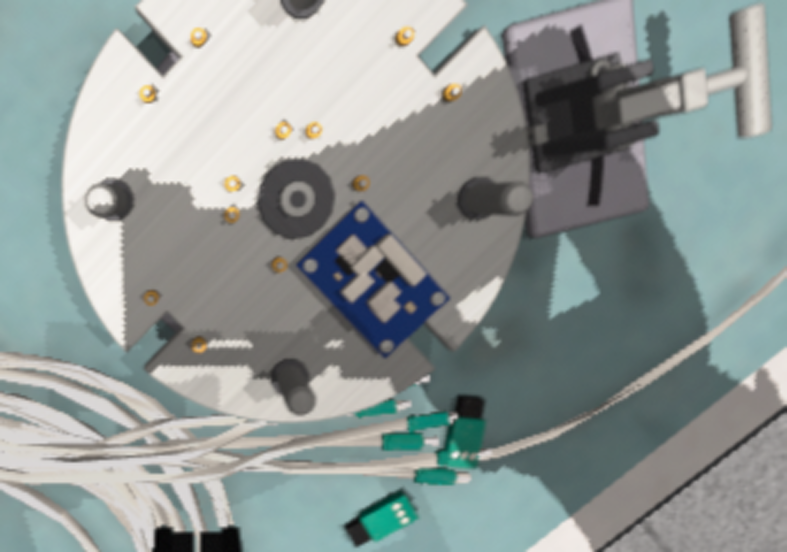

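```bash
python3 -m handwheel '[{"xyz":[1,-1,25],"delta_rot":[0,0,0],"hand":1},{"xyz":[1,-1,55],"delta_rot":[0,0,0],"hand":1},{"xyz":[1,-1,85],"delta_rot":[0,0,0],"hand":1},{"xyz":[1,-1,110],"delta_rot":[0,0,0],"hand":1},{"xyz":[1,-1,117],"delta_rot":[0,0,0],"hand":1}]'; python3 - <<'E'
from geo import *
rows([spoke_tool(a,g,.080) for a,g in((136.1,6),(136.1,0),(138,-0),(142,0),(146,0))])
E
```

```text
time_s: 2.17
position: [0.4959, -0.0492, 0.0786]
tcp_rot: [[0.723, -0.691, -0.003], [-0.691, -0.723, 0.001], [-0.003, 0.002, -1.0]]
force: [0.3, -0.9, 0.3]
opening: 0.005
grasp_force: 0.0
[-0.2  4.6 -1.4] 0.003 deg 0.2
[-0.2 10.6 -1.4] 0.003 deg 0.2
[-0.8 13.1 -1.4] -0.03 deg -1.7
[-2.  18.3 -1.4] -0.1 deg -5.7
[-2.7 23.7 -1.4] -0.17 deg -9.7
```

```bash
python3 -m handwheel '[{"xyz":[0,5,-1],"delta_rot":[0,0,0],"hand":1},{"xyz":[0,10,-1],"delta_rot":[0,0,0],"hand":1},{"xyz":[-1,13,-1],"delta_rot":[0,0,-0.03],"hand":1},{"xyz":[-2,18,-1],"delta_rot":[0,0,-0.1],"hand":1},{"xyz":[-3,24,-1],"delta_rot":[0,0,-0.17],"hand":1}]'; python3 - <<'E'
from geo import *
rows([spoke_tool(a,0,.080) for a in(151,156,161,166,170)])
E
```

```text
time_s: 2.8
position: [0.4786, -0.0643, 0.0817]
tcp_rot: [[0.831, -0.556, 0.001], [-0.556, -0.831, -0.001], [0.001, -0.0, -1.0]]
force: [-0.0, -0.1, -0.9]
opening: 0.009
grasp_force: 0.0
[-2.4  7.2  1.7] -0.084 deg -4.8
[-3.4 13.8  1.7] -0.171 deg -9.8
[-3.8 20.5  1.7] -0.258 deg -14.8
[-3.6 27.2  1.7] -0.345 deg -19.8
[-3.1 32.6  1.7] -0.415 deg -23.8
```

```bash
python3 -m handwheel '[{"xyz":[-2,7,1],"delta_rot":[0,0,-0.08],"hand":1},{"xyz":[-3,14,1],"delta_rot":[0,0,-0.17],"hand":1},{"xyz":[-4,20,1],"delta_rot":[0,0,-0.26],"hand":1},{"xyz":[-4,26,1],"delta_rot":[0,0,-0.34],"hand":1},{"xyz":[-3,30,1],"delta_rot":[0,0,-0.4],"hand":1}]'; python3 - <<'E'
from geo import *
import cv2
rows([spoke_tool(a,0,.080) for a in(170,173,176,179,181,182.5)])
a=vision.capture('side')
cv2.imwrite('pics/s3.png',cv2.resize(cv2.cvtColor(a,cv2.COLOR_RGB2BGR)[160:300,185:345],None,fx=4,fy=4,interpolation=2))
E
```

```text
time_s: 3.42
position: [0.4592, -0.0875, 0.0806]
tcp_rot: [[0.982, -0.189, 0.001], [-0.189, -0.982, -0.0], [0.001, 0.0, -1.0]]
force: [0.3, -0.4, -0.0]
opening: 0.006
grasp_force: 0.0
[-0.8  2.3  0.6] -0.016 deg -0.9
[-1.7  6.2  0.6] -0.068 deg -3.9
[-2.5 10.2  0.6] -0.12 deg -6.9
[-3.  14.2  0.6] -0.173 deg -9.9
[-3.2 16.9  0.6] -0.208 deg -11.9
[-3.3 18.9  0.6] -0.234 deg -13.4
```

View pics/s3.png

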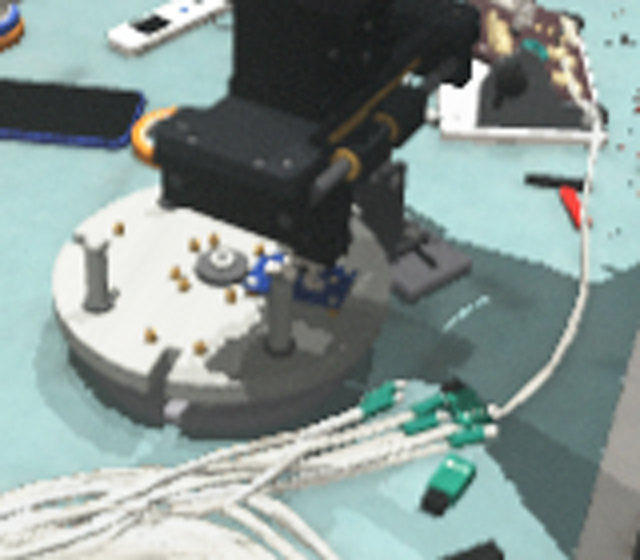

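```bash
python3 - <<'E'
from geo import *
s=bot.read_state();p=np.array(s['position']);print(p,s['force'],s['tcp_rot'])
print(((proj('side',[p,p-[0,0,.008],p+[0,0,.062],pol(C,.074,np.radians(136.1),.095),pol(C,.074,np.radians(136.1),.05)])-[185,160])*4).round())
print(np.linalg.inv(vision.camera_model('side')['camera_from_world'])[:3,3],np.linalg.inv(vision.camera_model('top')['camera_from_world'])[:3,3],np.linalg.inv(vision.camera_model('wrist')['camera_from_world'])[:3,3])
E
```

```text
[ 0.45928488 -0.08792202  0.08059916] [ 0.21037204  0.40562569 -0.13621058] [[ 9.82152668e-01 -1.88081986e-01  1.14190670e-03]
 [-1.88081236e-01 -9.82153202e-01 -7.32413625e-04]
 [ 1.25928113e-03  5.04570771e-04 -9.99999080e-01]]
[[318. 291.]
 [318. 303.]
 [322. 192.]
 [282. 280.]
 [280. 348.]]
[0.26167012 0.53709335 0.5881407 ] [ 0.37149822 -0.18238289  1.1720802 ] [ 0.53935625 -0.10352629  0.26886553]
```

```bash
python3 - <<'E'
from geo import *
import cv2
print(bot.read_state()['position'])
a=cv2.cvtColor(vision.capture('side'),cv2.COLOR_RGB2BGR)[190:280,195:315]
t=cv2.cvtColor(vision.capture('top'),cv2.COLOR_RGB2BGR)[160:250,150:270]
w=cv2.cvtColor(vision.capture('wrist'),cv2.COLOR_RGB2BGR)
up=lambda i:cv2.resize(i,(400,300),interpolation=2)
cv2.imwrite('pics/m1.png',np.vstack([np.hstack([up(a),up(t)]),np.hstack([up(w),up(w[150:300,150:350])])]))
E
```

```text
[ 0.45928488 -0.08792202  0.08059916]
```

View pics/m1.png

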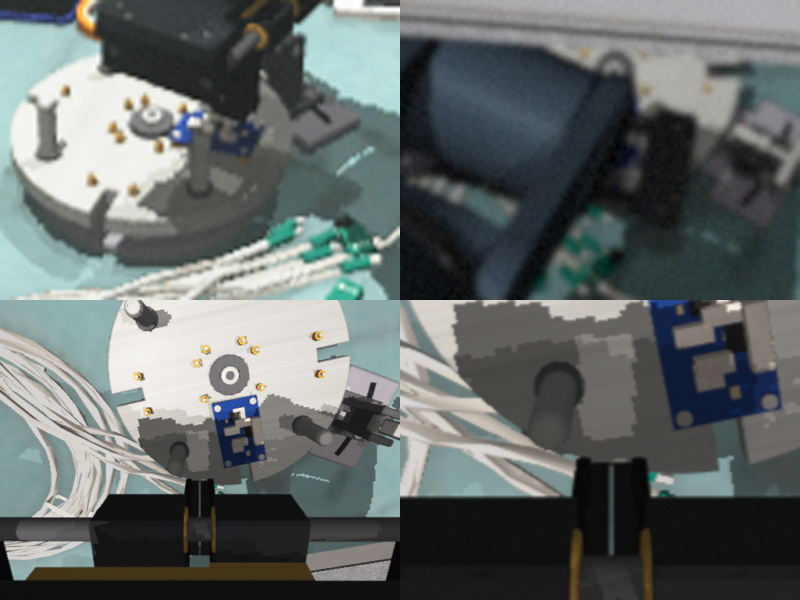

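```bash
python3 - <<'E'
from geo import *
s=bot.read_state();p=np.array(s['position'])
P=[pol(C,0,0,.055)]+[pol(C,.074,np.radians(181.1+a),z) for a in(45,315) for z in(.05,.095)]+[p,p-[0,0,.008],pol(C,.046,np.radians(181.1),.057)]
print(proj('wrist',P).round(0))
def ray(n,uv):
    m=vision.camera_model(n);E=np.linalg.inv(m['camera_from_world']);K=m['camera_matrix']
    d=E[:3,:3]@np.array([(uv[0]-K[0,2])/K[0,0],-(uv[1]-K[1,2])/K[1,1],-1]);return E[:3,3],d
for uv,z in(((294,96),.055),((228,192),.05),((222,222),.095),((385,158),.05)):
    o,d=ray('wrist',uv);print(uv,o+d*(z-o[2])/d[2])
E
```

```text
[[291.  99.]
 [384. 163.]
 [414. 181.]
 [228. 195.]
 [222. 220.]
 [255. 228.]
 [255. 223.]
 [305. 172.]]
(294, 96) [ 0.52879074 -0.12513557  0.055     ]
(228, 192) [ 0.47569652 -0.07232429  0.05      ]
(222, 222) [ 0.47263663 -0.0717963   0.095     ]
(385, 158) [ 0.47875156 -0.17757885  0.05      ]
```

```bash
python3 - <<'E'
from geo import *
import cv2
a=vision.capture('side');print(a[205:242,254:284].max(2))
w=vision.capture('wrist');print(w[216:252:2,228:284:2].max(2))
E
```

```text
[[43 48 47 ... 48 63 81]
 [45 46 42 ... 49 57 71]
 [43 45 46 ... 50 50 57]
 ...
 [89 89 87 ... 84 86 85]
 [87 89 85 ... 89 92 91]
 [90 88 87 ... 91 92 96]]
[[ 74  72  69  63  73  83 101 105 104 103 105 105 105 105 105 105 105 104
  105  95  73  74  74  73  73  72  72  71]
 [ 74  72  69  65  72  74  99  82  81 104 105 105 104 103 102 103  82  80
   80  78  73  72  71  72  71  72  73  74]
 [ 72  72  63  71  72  72  73  72  74  93  80  80  81  75  74  73  73  73
   72  73  72  73  73  74  74  75  74  73]
 [ 71  66  67  72  72  73  74  73  74  74  74  73  72  72  72  72  72  73
   75  74  74  74  73  72  72  72  72  71]
 [ 67  66  71  73  73  73  73  71  72  72  72  73  73  75  74  74  74  73
   73  72  72  71  71  72  72  73  72  72]
 [ 88  75  82  80  77  72  73  73  74  74  73  74  74  73  72  72  71  72
   72  72  72  73  72  74  74  73  73  74]
 [122 113 137 141 141 123  52  47  61  73  73  73  71  71  72  76  76  75
   73  62  46  51  63  74  73  73  73  72]
 [136 131 127 123 120  45   9  10  14  68  66  69  69  70  73  99 101  98
   68  19  10  10  19  70  73  73  74  74]
 [168 16
[... 462 characters left out ...]
146 148 148 147 101   7   8   9   9  13  12  13  13  48  64  14  14  14
   15   8   8  11   8  82 135 166 208 209]
 [145 146 148 146  78   7   8   9   8  13  13  14  14  48  64  12  14  13
   13  11   8   9   9  57 142 145 145 149]
 [138 145 145 144  58   9   9   8  10  13  12  14  14  49  65  13  13  12
   13  12   8   9   8  40 143 134 137 139]
 [108 111 141 142  44   9   9   8  12  13  12  14  13  50  66  14  14  14
   13  11   8   8   8  35 164 161  82  78]
 [ 77  59  64  74  25  12  10   9   9  13  14  14  13  50  65  13  13  13
   14   9   9   8   9  21  86  81  63  66]
 [ 16  18  17  18  17  11   9   8  10  14  12  13  14  50  66  14  13  14
   14  12   9   9  10  16  17  17  17  17]]
```

```bash
python3 - <<'E'
from geo import *
s=bot.read_state();p=np.array(s['position']);R=np.array(s['tcp_rot'])
for dz in(-8,0,10,20,30):
  print(dz,proj('wrist',[p+R@np.array([x,y,-dz])/1e3 if 0 else p+R@np.array([x/1e3,y/1e3,0])+[0,0,dz/1e3] for x in(-9.5,9.5) for y in(-15,15)]).round(0).tolist())
import cv2
a=vision.capture('side');np.set_printoptions(threshold=9999,linewidth=200);print(a[208:240,250:282].max(2))
E
```

```text
-8 [[231.0, 237.0], [278.0, 237.0], [230.0, 209.0], [279.0, 209.0]]
0 [[230.0, 243.0], [279.0, 243.0], [229.0, 213.0], [280.0, 213.0]]
10 [[229.0, 250.0], [281.0, 250.0], [228.0, 220.0], [281.0, 220.0]]
20 [[227.0, 259.0], [282.0, 259.0], [226.0, 227.0], [283.0, 227.0]]
30 [[226.0, 268.0], [283.0, 268.0], [225.0, 235.0], [284.0, 235.0]]
[[ 41  41  37  42  42  46  47  43  43  40  36  34  42  57  58  52  47  39  34  35  33  34  39  48  52  50  48  47  50  49  50  46]
 [ 40  35  38  39  39  38  41  39  38  38  32  39  44  50  54  43  36  31  34  37  35  33  33  51  56  50  48  49  50  45  49  51]
 [ 38  39  38  40  39  37  37  37  36  33  36  34  45  51  44  36  32  33  33  40  34  35  37  54  54  48  50  50  49  51  49  50]
 [ 42  38  40  39  39  38  36  37  35  37  36  35  43  43  36  37  36  35  34  36  37  38  52 144  88  49  51  49  44  49  50  49]
 [ 39  37  32  35  37  35  39  37  39  39  35  37  37  40  35  31  36  34  33  36  35  38  66 138 134  76  51  50  49  48  50  50]
 [ 38  35  41  37  42  43  43  38  37  36  38  37  36  39  32  34  37  34  34  36  38  37  63  90 116  69 
[... 2731 characters left out ...]
 73  88  92  96  94  97 109 110 115 115 115]
 [209 132  82  86  88  89  89  80  75  73  70  70  67  69  64  65  63  76  77  64  65  81  87  85  85  83  85  89  98  96 104 105]
 [163 122  87  85  89  92  87  82  81  81  76  75  71  73  72  69  63  65  68  66  70  82  82  82  85  84  85  85  85  87  91  90]
 [106 105  88  84  87  90  89  82  82  78  82  80  81  82  81  78  73  74  73  66  76  78  83  81  79  79  83  81  86  85  85  83]
 [130 106  89  88  89  90  85  80  79  79  79  82  79  81  82  80  78  87  89  80  75  78  79  79  78  79  79  81  82  83  86  80]
 [142 106  86  85  88  90  87  84  81  81  80  81  81  82  81  82  80  81  82  79  76  78  79  81  77  81  77  79  78  81  80  83]]
```

```bash
sed -i 's/d=.021+gap/d=.016+gap/' geo.py; python3 - <<'E'
from geo import *
print(bot.tip_extent,[x for x in dir(bot) if x[0]!='_'])
rows([spoke_tool(152,20,.0806),spoke_tool(136.1,12,.081)])
E
```

```text
0.008 ['PlanningError', 'read_state', 'tip_extent']
[ 13.2 -33.6  -0.5] 0.295 deg 16.9
[ 26.5 -41.3  -0.9] 0.573 deg 32.8
```

```bash
python3 -m handwheel '[{"xyz":[3,-10,-4],"delta_rot":[0,0,0.1],"hand":1},{"xyz":[9,-20,-4],"delta_rot":[0,0,0.22],"hand":1},{"xyz":[15,-32,-4],"delta_rot":[0,0,0.35],"hand":1},{"xyz":[22,-38,-4],"delta_rot":[0,0,0.48],"hand":1},{"xyz":[26,-42,-4],"delta_rot":[0,0,0.57],"hand":1}]'
python3 -m handwheel '[{"xyz":[0,0,4],"delta_rot":[0,0,0],"hand":1},{"xyz":[0,0,8],"delta_rot":[0,0,0],"hand":1},{"xyz":[0,0,11],"delta_rot":[0,0,0],"hand":1},{"xyz":[0,0,13],"delta_rot":[0,0,0],"hand":1},{"xyz":[0,0,14],"delta_rot":[0,0,0],"hand":1}]'; python3 - <<'E'
from geo import *
import cv2
s=bot.read_state();p=np.array(s['position']);R=np.array(s['tcp_rot'])
rows([spoke_tool(136.1,12,.05),spoke_tool(136.1,0,.05)])
a=cv2.cvtColor(vision.capture('side'),cv2.COLOR_RGB2BGR)
u=proj('side',[p+[0,0,z] for z in(-.008,0,.01,.02,.03,.04)]);print(((u-[195,180])*6.5).round())
cv2.imwrite('pics/m2.png',cv2.resize(a[180:270,195:315],None,fx=6.5,fy=6.5,interpolation=2))
E
```

```text
time_s: 4.4
position: [0.4933, -0.0505, 0.084]
tcp_rot: [[0.721, -0.693, 0.0], [-0.693, -0.721, -0.0], [0.0, -0.0, -1.0]]
force: [-0.0, -0.3, -0.7]
opening: 0.003
grasp_force: 0.0
time_s: 5.03
position: [0.4927, -0.0511, 0.0698]
tcp_rot: [[0.723, -0.691, -0.0], [-0.691, -0.723, 0.0], [-0.0, 0.0, -1.0]]
force: [0.7, -0.4, 0.2]
opening: 0.006
grasp_force: 0.0
[ 0.9  0.1 19.8] 0.003 deg 0.2
[ 0.9 12.1 19.8] 0.003 deg 0.2
[[313. 432.]
 [313. 412.]
 [313. 387.]
 [313. 362.]
 [314. 337.]
 [314. 311.]]
```

View pics/m2.png

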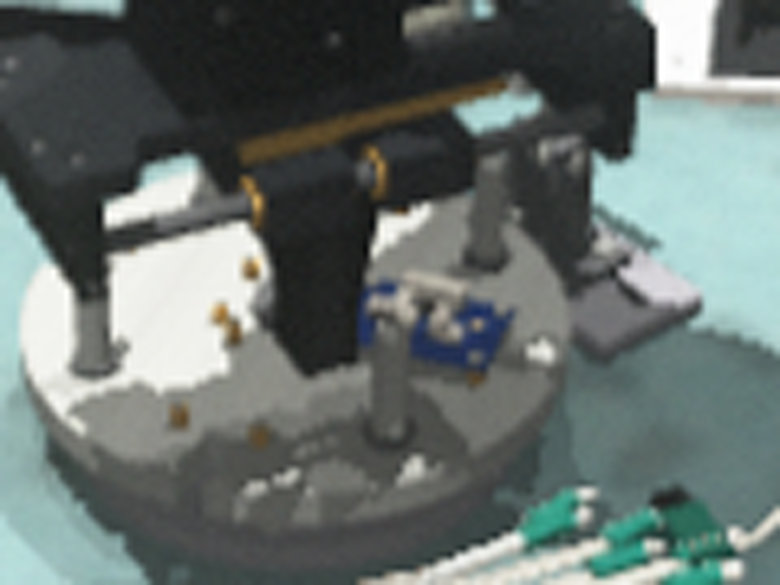

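```bash
python3 -m handwheel '[{"xyz":[0,0,4],"delta_rot":[0,0,0],"hand":1},{"xyz":[0,0,8],"delta_rot":[0,0,0],"hand":1},{"xyz":[0,0,12],"delta_rot":[0,0,0],"hand":1},{"xyz":[0,0,16],"delta_rot":[0,0,0],"hand":1},{"xyz":[0,0,18],"delta_rot":[0,0,0],"hand":1}]'; python3 - <<'E'
from geo import *
import cv2
s=bot.read_state();p=np.array(s['position']);print(s['force'])
rows([spoke_tool(136.1,g,.052) for g in(6,0)]+[spoke_tool(a,0,.052) for a in(140,145,150)])
# dark silhouette of finger in side view
a=vision.capture('side').max(2);u=proj('side',[p])[0];print(u)
c=int(u[0]);
for k in range(c-8,c+9,2):
    col=a[200:260,k];d=np.where(col<48)[0]+200;print(k,d.max() if len(d) else None,end='; ')
E
```

```text
time_s: 5.7
position: [0.4927, -0.0509, 0.0516]
tcp_rot: [[0.723, -0.691, -0.0], [-0.691, -0.723, 0.0], [-0.0, 0.0, -1.0]]
force: [0.6, -0.0, 0.5]
opening: 0.003
grasp_force: 0.0
[ 0.61472567 -0.00729139  0.53165557]
[ 1.   6.1 -0.4] 0.003 deg 0.2
[ 1.  12.1 -0.4] 0.003 deg 0.2
[ 0.  17.2 -0.4] -0.065 deg -3.7
[-0.7 23.8 -0.4] -0.152 deg -8.7
[-0.8 30.4 -0.4] -0.24 deg -13.7
[243.15815404 250.31636543]
235 224; 237 230; 239 240; 241 243; 243 243; 245 243; 247 242; 249 242; 251 228;
```

```bash
python3 -m handwheel '[{"xyz":[1,6,0],"delta_rot":[0,0,0],"hand":1},{"xyz":[1,11,0],"delta_rot":[0,0,0],"hand":1},{"xyz":[0,17,0],"delta_rot":[0,0,-0.06],"hand":1},{"xyz":[-1,24,0],"delta_rot":[0,0,-0.15],"hand":1},{"xyz":[-1,30,0],"delta_rot":[0,0,-0.24],"hand":1}]'; python3 - <<'E'
from geo import *
a=vision.capture('wrist')
rows([spoke_tool(a,0,.052) for a in(155,160,165,170,174)])
# table angle from blue board centroid in wrist
import cv2
def tabang():
    w=cv2.cvtColor(a,cv2.COLOR_RGB2HSV);m=cv2.inRange(w,(108,130,30),(128,255,255));m[230:]=0
    n,l,st,ce=cv2.connectedComponentsWithStats(m);i=1+st[1:,4].argmax();uv=ce[i];print(uv,st[i])
    M=vision.camera_model('wrist');E=np.linalg.inv(M['camera_from_world']);K=M['camera_matrix']
    d=E[:3,:3]@np.array([(uv[0]-K[0,2])/K[0,0],-(uv[1]-K[1,2])/K[1,1],-1]);P=E[:3,3]+d*(.058-E[2,3])/d[2]
    print(P,np.degrees(np.arctan2(P[1]-C[1],P[0]-C[0]))%360,np.hypot(P[1]-C[1],P[0]-C[0]))
tabang()
E
```

```text
time_s: 6.38
position: [0.4712, -0.0724, 0.0522]
tcp_rot: [[0.867, -0.498, 0.001], [-0.498, -0.867, -0.0], [0.001, -0.0, -1.0]]
force: [1.0, 0.7, 0.3]
opening: 0.001
grasp_force: 0.3
[-0.8  6.   0.1] -0.083 deg -4.7
[-1.4 12.5  0.1] -0.17 deg -9.7
[-1.4 19.2  0.1] -0.257 deg -14.7
[-0.8 25.7  0.1] -0.344 deg -19.7
[ 0.1 30.9  0.1] -0.414 deg -23.7
[339.82316534 160.25582081] [ 287  100  113  114 3393]
[ 0.48467375 -0.13402429  0.058     ] 194.28036401227342 0.04388219989107894
```

```bash
cat >> geo.py <<'E'
import cv2
def tabang():
    a=vision.capture('wrist');w=cv2.cvtColor(a,cv2.COLOR_RGB2HSV);m=cv2.inRange(w,(108,130,30),(128,255,255));m[230:]=0
    n,l,st,ce=cv2.connectedComponentsWithStats(m);i=1+st[1:,4].argmax();uv=ce[i]
    M=vision.camera_model('wrist');E=np.linalg.inv(M['camera_from_world']);K=M['camera_matrix']
    d=E[:3,:3]@np.array([(uv[0]-K[0,2])/K[0,0],-(uv[1]-K[1,2])/K[1,1],-1]);P=E[:3,3]+d*(.058-E[2,3])/d[2]
    print('table',np.degrees(np.arctan2(P[1]-C[1],P[0]-C[0]))%360,np.hypot(P[1]-C[1],P[0]-C[0]),st[i])
E
python3 -m handwheel '[{"xyz":[-1,6,0],"delta_rot":[0,0,-0.08],"hand":1},{"xyz":[-1,13,0],"delta_rot":[0,0,-0.17],"hand":1},{"xyz":[-1,19,0],"delta_rot":[0,0,-0.26],"hand":1},{"xyz":[-1,25,0],"delta_rot":[0,0,-0.34],"hand":1},{"xyz":[0,30,0],"delta_rot":[0,0,-0.4],"hand":1}]'; python3 - <<'E'
from geo import *
rows([spoke_tool(a,0,.052) for a in(174,176,178,180,181)])
tabang()
E
```

```text
time_s: 7.05
position: [0.4559, -0.098, 0.0521]
tcp_rot: [[0.992, -0.123, -0.0], [-0.123, -0.992, 0.0], [-0.0, -0.0, -1.0]]
force: [0.4, 0.8, -0.4]
opening: 0.004
grasp_force: 0.3
[-0.4  1.6  0.1] -0.018 deg -1.0
[-0.9  4.2  0.1] -0.053 deg -3.0
[-1.3  6.8  0.1] -0.088 deg -5.0
[-1.6  9.4  0.1] -0.123 deg -7.0
[-1.7 10.7  0.1] -0.14 deg -8.0
table 217.3839710337583 0.044394518570523164 [ 288  101  113  114 3412]
```

```bash
python3 - <<'E'
from geo import *
rows([spoke_tool(a,0,.052) for a in(177,181,184,187,188)])
E
```

```text
[-1.2  5.   0. ] -0.069 deg -4.0
[-1.8 10.2  0. ] -0.139 deg -8.0
[-2.  14.2  0. ] -0.192 deg -11.0
[-1.9 18.1  0. ] -0.244 deg -14.0
[-1.9 19.5  0. ] -0.261 deg -15.0
```

```bash
python3 -m handwheel '[{"xyz":[-1,5,0],"delta_rot":[0,0,-0.07],"hand":1},{"xyz":[-2,10,0],"delta_rot":[0,0,-0.14],"hand":1},{"xyz":[-2,14,0],"delta_rot":[0,0,-0.19],"hand":1},{"xyz":[-2,18,0],"delta_rot":[0,0,-0.24],"hand":1},{"xyz":[-2,19.5,0],"delta_rot":[0,0,-0.26],"hand":1}]'; python3 -m handwheel '[{"xyz":[0,-5,0],"delta_rot":[0,0,0],"hand":1},{"xyz":[0,-12,-10],"delta_rot":[0,0,0],"hand":1},{"xyz":[0,-12,-30],"delta_rot":[0,0,0],"hand":1},{"xyz":[0,-12,-50],"delta_rot":[0,0,0],"hand":1},{"xyz":[0,-12,-70],"delta_rot":[0,0,0],"hand":1}]'; python3 - <<'E'
from geo import *
x,y,_=pol(C,.176,np.radians(242),0)
rows([(x,y,.122,332)])
tabang()
E
```

```text
time_s: 7.72
position: [0.4519, -0.1171, 0.052]
tcp_rot: [[0.991, 0.135, -0.0], [0.135, -0.991, 0.0], [-0.0, -0.0, -1.0]]
force: [-0.5, 0.6, 0.8]
opening: 0.006
grasp_force: 0.3
time_s: 8.35
position: [0.4502, -0.1044, 0.1232]
tcp_rot: [[0.991, 0.137, 0.0], [0.137, -0.991, -0.0], [0.0, 0.0, -1.0]]
force: [-0.0, 0.2, 0.1]
opening: 0.012
grasp_force: 0.0
[-29.3 171.8   1.2] -0.945 deg -54.2
table 233.8156550453229 0.045561872008566456 [ 298   98   79   81 1776]
```

```bash
python3 -m handwheel '[{"xyz":[-6,30,0],"delta_rot":[0,0,-0.18],"hand":1},{"xyz":[-14,75,0],"delta_rot":[0,0,-0.36],"hand":1},{"xyz":[-22,120,0],"delta_rot":[0,0,-0.54],"hand":1},{"xyz":[-28,155,0],"delta_rot":[0,0,-0.72],"hand":1},{"xyz":[-30,172,0],"delta_rot":[0,0,-0.9],"hand":1}]'; python3 - <<'E'
from geo import *
x,y,_=pol(C,.176,np.radians(242),0)
rows([(x,y,.076,332)]);tabang()
w=vision.capture('wrist');cv2.imwrite('pics/w4.png',cv2.cvtColor(w,cv2.COLOR_RGB2BGR))
x=pol(C,.149,np.radians(242),.1,.02),pol(C,.149,np.radians(242),.1,-.02);print(proj('wrist',x))
s=bot.read_state();print(s['position'],s['joint_positions'],s['qvel'])
E
```

```text
time_s: 9.02
position: [0.4442, -0.2814, 0.122]
tcp_rot: [[0.506, 0.863, 0.001], [0.863, -0.506, -0.001], [-0.0, 0.001, -1.0]]
force: [-0.3, 0.1, 0.1]
opening: 0.004
grasp_force: 0.0
[ 2.6 -1.1 46. ] -0.041 deg -2.4
table 231.40323987137592 0.0636001478065704 [ 205    0   52   52 1222]
[[282.22980254 169.33559667]
 [219.10050568 172.24877817]]
[ 0.44447381 -0.28137005  0.12201975] [-4.45113088e+01  2.87697683e+01  1.00566495e+02 -1.12068902e-02
  5.05627724e+01 -1.37590179e+01] [ 1.81093804 -0.70912265  2.43675017  1.04597608  0.74614735  6.87476438]
```

```bash
python3 -m handwheel '[{"xyz":[2,-1,10],"delta_rot":[0,0,-0.04],"hand":1},{"xyz":[2,-1,22],"delta_rot":[0,0,-0.04],"hand":1},{"xyz":[2,-1,34],"delta_rot":[0,0,-0.04],"hand":1},{"xyz":[2,-1,42],"delta_rot":[0,0,-0.04],"hand":1},{"xyz":[2,-1,46],"delta_rot":[0,0,-0.04],"hand":1}]';python3 -m handwheel '[{"xyz":[4,0,0],"delta_rot":[0,0,0],"hand":1},{"xyz":[8,0,0],"delta_rot":[0,0,0],"hand":1},{"xyz":[11,0,0],"delta_rot":[0,0,0],"hand":1},{"xyz":[14,0,0],"delta_rot":[0,0,0],"hand":1},{"xyz":[17,0,0],"delta_rot":[0,0,0],"hand":1}]'
```

```text
time_s: 9.75
position: [0.444, -0.277, 0.0751]
tcp_rot: [[0.474, 0.88, -0.001], [0.88, -0.474, 0.001], [0.0, -0.001, -1.0]]
force: [-0.0, 0.3, 0.7]
opening: 0.002
grasp_force: 0.0
time_s: 10.38
position: [0.4517, -0.2651, 0.0777]
tcp_rot: [[0.471, 0.882, -0.001], [0.882, -0.471, -0.005], [-0.005, 0.002, -1.0]]
force: [-9.6, -8.1, 15.4]
opening: 0.009
grasp_force: 7.5
```

```bash
python3 -m handwheel '[{"xyz":[2,0,0],"delta_rot":[0,0,0],"hand":1},{"xyz":[4,0,0],"delta_rot":[0,0,0],"hand":1},{"xyz":[6,0,0],"delta_rot":[0,0,0],"hand":1},{"xyz":[8,0,0],"delta_rot":[0,0,0],"hand":1},{"xyz":[9,0,0],"delta_rot":[0,0,0],"hand":1}]'; python3 - <<'E'
from geo import *
w=vision.capture('wrist');np.set_printoptions(threshold=9999,linewidth=200)
B=np.radians(242);S=proj('wrist',[pol(C,.149,B,.1),pol(C,.122-.036,B,.09),pol(C,.122,B,.109)]);print(S)
print(w[100:228:4,235:275:4].max(2))
E
```

```text
time_s: 11.0
position: [0.4571, -0.2556, 0.0774]
tcp_rot: [[0.475, 0.88, 0.002], [0.88, -0.475, -0.002], [-0.001, 0.003, -1.0]]
force: [-0.3, -0.4, -0.3]
opening: 0.006
grasp_force: 0.0
[[255.46483199 244.95027145]
 [254.7894557  122.73410817]
 [255.22268787 202.51500592]]
[[ 88  85 212 216 202 179 184 135 218 218]
 [ 96  86 218 220 221 219 217 215 214 214]
 [178 161 215 213 213 214 215 217 219 220]
 [171 172 217 217 216 216 213 212 211 210]
 [170 186 218 215 215 216 216 217 215 214]
 [175 199 210 190 189 199 216 217 214 212]
 [178 215 199 184 183 182 207 206 210 212]
 [176 163 173 156 219 218 216 201 181 165]
 [177 174 146  82 220 220 218 200  86  86]
 [164 171 144 153 221 222 219 201 160 129]
 [154 152 151 154 224 223 221 203 168 171]
 [104 114 112 115 225 224 222 203  55  63]
 [ 95  75  74  99 226 226 223 205  38  39]
 [ 92  45  41  96 228 227 224 206  31  34]
 [ 80  45  38  76 230 228 225 207  31  43]
 [ 54  44  34  55 218 220 226 209  30  44]
 [ 44  43  32  57 217 211 208 191  29  45]
 [ 88  86  54 185 190 193 188 190 168  60]
 [ 88  88  62 201 209 206 203 204 172  63]
 [ 88  91  85 216 218 210 210 208 167  60]
 [ 88  87  96 215 207 205 205 199 168  70]
 [ 88  88  84 102  78  84  73  64 128  86]
 [ 86  90  54 125 141 202 165  72  54  85]
 [ 90  88  73  71 138 203 165 103  57  89]
 [ 86  88  91 113 137 203 165  93  64  86]
 [180 173 174 109 144 204 164 107  98 106]
 [107  94  94  94 121 205 164  97  97  97]
 [130  90  90  87 139 203 163  89  89  89]
 [ 88  89  90  89 123 204 164  89  88  90]
 [101 112 100 116 111 153 133 122 121 115]
 [ 77  76  76  78  77  81 123 168 168 167]
 [ 80  81  81  81  82  82  83 196 195 195]]
```

```bash
python3 -m handwheel '[{"xyz":[-3,0,-10],"delta_rot":[0,0,0],"hand":1},{"xyz":[-5,0,-25],"delta_rot":[0,0,0],"hand":1},{"xyz":[-5,0,-40],"delta_rot":[0,0,0],"hand":1},{"xyz":[-5,0,-50],"delta_rot":[0,0,0],"hand":1},{"xyz":[-5,0,-55],"delta_rot":[0,0,0],"hand":1}]'; python3 - <<'E'
from geo import *
rows([spoke_tool(188.5,10,.130)]);tabang()
a=cv2.cvtColor(vision.capture('side'),cv2.COLOR_RGB2BGR)
cv2.imwrite('pics/s5.png',cv2.resize(a[170:270,215:335],None,fx=6.5,fy=6,interpolation=2))
E
```

```text
time_s: 11.68
position: [0.4546, -0.2591, 0.132]
tcp_rot: [[0.474, 0.881, 0.001], [0.881, -0.474, -0.001], [-0.0, 0.001, -1.0]]
force: [-0.5, -0.4, -0.4]
opening: 0.005
grasp_force: 0.0
[130.6 -75.3   2. ] 0.929 deg 53.2
table 230.98857359899318 0.046529160736922176 [ 216    0   60   90 2179]
```

View pics/s5.png

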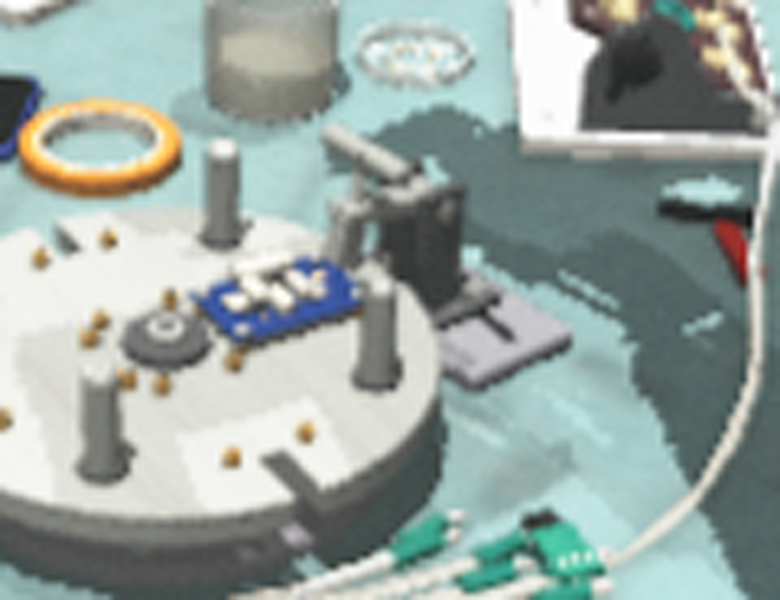

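```bash
python3 - <<'E'
from geo import *
from scipy.optimize import least_squares
S=lambda u,v:(215+u/6.5,170+v/6)
o=np.array([S(378,378),S(103,468),S(222,238),S(222,147),S(103,372),S(376,285),S(333,133),S(413,177)])
r5=np.radians
def f(p):
    t=p[0]
    P=[pol(C,.074,t+r5(a),z) for a,z in((-45,.05),(-135,.05),(45,.05),(45,.094),(-135,.094),(-45,.094))]+[pol(C,.0915,p[1],.0967,s*.018) for s in(1,-1)]
    return proj('side',P)-o-p[2:4]
for inc in ((0,1),):
    r=least_squares(lambda p:f(p).ravel(),[4.08,4.2,0,0]);print(np.degrees(r.x[:2]),r.x[2:]);print(f(r.x).round(1))
E
```

```text
[230.84136586 240.25470705] [-0.03354193  0.01026708]
[[-0.2  0.1]
 [ 0.1  0.2]
 [ 0.1 -0. ]
 [ 0.3 -0.4]
 [-0.2 -0.5]
 [ 1.  -0.6]
 [ 0.4  1. ]
 [-1.5  0.3]]
```

```bash
python3 -m handwheel '[{"xyz":[22,-12,0],"delta_rot":[0,0,0.17],"hand":1},{"xyz":[54,-30,0],"delta_rot":[0,0,0.34],"hand":1},{"xyz":[88,-50,0],"delta_rot":[0,0,0.52],"hand":1},{"xyz":[115,-66,0],"delta_rot":[0,0,0.7],"hand":1},{"xyz":[130,-74,0],"delta_rot":[0,0,0.87],"hand":1}]'; python3 - <<'E'
from geo import *
rows([spoke_tool(185.8,12,.063)]);tabang();rows([spoke_tool(185.8,12,.063)])
E
```

```text
time_s: 12.4
position: [0.4496, -0.1074, 0.1304]
tcp_rot: [[0.98, 0.201, -0.002], [0.201, -0.98, 0.001], [-0.002, -0.002, -1.0]]
force: [0.5, -0.3, 0.6]
opening: 0.005
grasp_force: 0.0
[ 2.  -4.3 67.4] 0.101 deg 5.8
table 228.38877569610892 0.0440781703442391 [ 297  102   72   77 1580]
[ 2.1 -2.8 67.4] 0.098 deg 5.6
```

```bash
python3 -m handwheel '[{"xyz":[2,-3,5],"delta_rot":[0,0,0.1],"hand":1},{"xyz":[2,-3,25],"delta_rot":[0,0,0.1],"hand":1},{"xyz":[2,-3,45],"delta_rot":[0,0,0.1],"hand":1},{"xyz":[2,-3,60],"delta_rot":[0,0,0.1],"hand":1},{"xyz":[2,-3,67],"delta_rot":[0,0,0.1],"hand":1}]'; python3 - <<'E'
from geo import *
rows([spoke_tool(185.8,g,.063) for g in(4,0)]+[spoke_tool(a,0,.063) for a in(190,195,200)]);tabang();print(bot.read_state()['force'])
E
```

```text
time_s: 13.08
position: [0.4515, -0.1062, 0.0629]
tcp_rot: [[0.994, 0.108, -0.002], [0.108, -0.994, 0.001], [-0.002, -0.001, -1.0]]
force: [0.1, 0.2, 0.5]
opening: 0.009
grasp_force: 0.0
[-0.5  4.5 -0.1] 0.007 deg 0.4
[-0.5  8.5 -0.1] 0.007 deg 0.4
[-1.5 14.  -0.1] -0.066 deg -3.8
[-2.2 20.5 -0.1] -0.153 deg -8.8
[-2.3 27.2 -0.1] -0.241 deg -13.8
table 231.04245912917133 0.04459518975152165 [ 304  101  105  107 3021]
[ 0.6386368   0.15525738 -0.73599979]
```

```bash
cat > chk.py <<'E'
import sys
from geo import *
s=bot.read_state();f=-np.array(s['force'])@np.array(s['tcp_rot'])[:,1];print('push',round(f,2));sys.exit(f>float(sys.argv[1]))
E
python3 -m handwheel '[{"xyz":[-1,3,0],"delta_rot":[0,0,0],"hand":1},{"xyz":[-1,5,0],"delta_rot":[0,0,0],"hand":1},{"xyz":[-1,7,0],"delta_rot":[0,0,0],"hand":1},{"xyz":[-1,8,0],"delta_rot":[0,0,0],"hand":1},{"xyz":[-1,9,0],"delta_rot":[0,0,-0.02],"hand":1}]' && python3 chk.py 2.5 && python3 -m handwheel '[{"xyz":[0,1,0],"delta_rot":[0,0,-0.01],"hand":1},{"xyz":[0,2,0],"delta_rot":[0,0,-0.02],"hand":1},{"xyz":[0,2.5,0],"delta_rot":[0,0,-0.03],"hand":1},{"xyz":[0,3,0],"delta_rot":[0,0,-0.04],"hand":1},{"xyz":[-0.5,3.5,0],"delta_rot":[0,0,-0.05],"hand":1}]'; python3 chk.py 9; python3 -c "
from geo import *
rows([spoke_tool(a,0,.063) for a in(190,195,200)]);tabang()"
```

```text
time_s: 13.75
position: [0.4521, -0.1152, 0.0641]
tcp_rot: [[0.992, 0.128, 0.0], [0.128, -0.992, -0.0], [0.0, 0.0, -1.0]]
force: [-0.2, -0.5, 0.4]
opening: 0.01
grasp_force: 0.0
push -0.51
push -0.51
[-1.2  5.   1.1] -0.047 deg -2.7
[-2.  11.5  1.1] -0.134 deg -7.7
[-2.2 18.1  1.1] -0.221 deg -12.7
table 231.57499618211872 0.044853640661052054 [ 289  101  105  104 3005]False
False
```

```bash
sed -i 's/sys.exit(f>float(sys.argv\[1\]))/sys.exit(int(f>float(sys.argv[1])))/' chk.py
python3 -m handwheel '[{"xyz":[0,1,0],"delta_rot":[0,0,-0.01],"hand":1},{"xyz":[0,2,0],"delta_rot":[0,0,-0.02],"hand":1},{"xyz":[0,3,0],"delta_rot":[0,0,-0.03],"hand":1},{"xyz":[-0.5,4,0],"delta_rot":[0,0,-0.04],"hand":1},{"xyz":[-1,4.5,0],"delta_rot":[0,0,-0.05],"hand":1}]' && python3 chk.py 2.5 && python3 -m handwheel '[{"xyz":[0,0.4,0],"delta_rot":[0,0,-0.01],"hand":1},{"xyz":[0,0.8,0],"delta_rot":[0,0,-0.01],"hand":1},{"xyz":[0,1.2,0],"delta_rot":[0,0,-0.02],"hand":1},{"xyz":[0,1.6,0],"delta_rot":[0,0,-0.02],"hand":1},{"xyz":[0,2,0],"delta_rot":[0,0,-0.03],"hand":1}]' ; python3 chk.py 9; python3 -c "
from geo import *
rows([spoke_tool(a,0,.063) for a in(190,195,200)]);tabang()"
```

```text
time_s: 14.42
position: [0.4516, -0.1197, 0.0639]
tcp_rot: [[0.984, 0.176, 0.0], [0.176, -0.984, 0.0], [0.0, -0.0, -1.0]]
force: [0.6, 1.7, -0.2]
opening: 0.004
grasp_force: 0.5
push 1.52
time_s: 15.05
position: [0.4516, -0.1216, 0.0639]
tcp_rot: [[0.979, 0.206, -0.001], [0.206, -0.979, 0.0], [-0.001, -0.0, -1.0]]
force: [0.3, 1.1, 0.1]
opening: 0.002
grasp_force: 0.5
push 0.97
[ 0.2 -1.3  0.9] 0.033 deg 1.9
[-1.1  5.2  0.9] -0.054 deg -3.1
[-1.9 11.8  0.9] -0.142 deg -8.1
table 234.23410119752356 0.04505462515545958 [ 288  103  102  107 3019]
```

```bash

python3 -m handwheel '[{"xyz":[0,0.4,0],"delta_rot":[0,0,-0.01],"hand":1},{"xyz":[0,0.8,0],"delta_rot":[0,0,-0.01],"hand":1},{"xyz":[0,1.2,0],"delta_rot":[0,0,-0.02],"hand":1},{"xyz":[0,1.6,0],"delta_rot":[0,0,-0.02],"hand":1},{"xyz":[-0.3,2,0],"delta_rot":[0,0,-0.03],"hand":1}]' >o && python3 chk.py 2.5 && python3 -m handwheel '[{"xyz":[0,0.4,0],"delta_rot":[0,0,-0.01],"hand":1},{"xyz":[0,0.8,0],"delta_rot":[0,0,-0.01],"hand":1},{"xyz":[0,1.2,0],"delta_rot":[0,0,-0.02],"hand":1},{"xyz":[0,1.6,0],"delta_rot":[0,0,-0.02],"hand":1},{"xyz":[-0.3,2,0],"delta_rot":[0,0,-0.03],"hand":1}]' >o && python3 chk.py 2.5 && python3 -m handwheel '[{"xyz":[0,0.3,0],"delta_rot":[0,0,-0.01],"hand":1},{"xyz":[0,0.6,0],"delta_rot":[0,0,-0.01],"hand":1},{"xyz":[0,0.9,0],"delta_rot":[0,0,-0.01],"hand":1},{"xyz":[0,1.2,0],"delta_rot":[0,0,-0.02],"hand":1},{"xyz":[-0.2,1.5,0],"delta_rot":[0,0,-0.02],"hand":1}]' >o;  python3 chk.py 9; cat o; python3 -c "
from geo import *
rows([spoke_tool(a,0,.063) for a in(190,195,200)]);tabang()"
```

```text
push 0.47
push 2.39
push 1.15
time_s: 16.98
position: [0.4524, -0.1272, 0.0639]
tcp_rot: [[0.959, 0.283, 0.0], [0.283, -0.959, 0.0], [0.0, 0.0, -1.0]]
force: [-0.7, 1.0, 0.6]
opening: 0.006
grasp_force: 0.6
[ 1.1 -6.9  0.9] 0.112 deg 6.4
[-0.7 -0.5  0.9] 0.025 deg 1.4
[-2.   5.9  0.9] -0.062 deg -3.6
table 238.64090621524065 0.04540214022109821 [ 288  105  105  107 3000]
```

```bash

python3 -m handwheel '[{"xyz":[0,0.2,0],"delta_rot":[0,0,-0.01],"hand":1},{"xyz":[0,0.4,0],"delta_rot":[0,0,-0.01],"hand":1},{"xyz":[0,0.6,0],"delta_rot":[0,0,-0.01],"hand":1},{"xyz":[0,0.8,0],"delta_rot":[0,0,-0.01],"hand":1},{"xyz":[0,1,0],"delta_rot":[0,0,-0.01],"hand":1}]' >o && python3 chk.py 3 && python3 -m handwheel '[{"xyz":[0,0.2,0],"delta_rot":[0,0,-0.01],"hand":1},{"xyz":[0,0.4,0],"delta_rot":[0,0,-0.01],"hand":1},{"xyz":[0,0.6,0],"delta_rot":[0,0,-0.01],"hand":1},{"xyz":[0,0.8,0],"delta_rot":[0,0,-0.01],"hand":1},{"xyz":[0.2,1,0],"delta_rot":[0,0,-0.01],"hand":1}]' >o && python3 chk.py 3 && python3 -m handwheel '[{"xyz":[0,0.2,0],"delta_rot":[0,0,-0.01],"hand":1},{"xyz":[0,0.4,0],"delta_rot":[0,0,-0.01],"hand":1},{"xyz":[0,0.6,0],"delta_rot":[0,0,-0.01],"hand":1},{"xyz":[0,0.8,0],"delta_rot":[0,0,-0.01],"hand":1},{"xyz":[0,1,0],"delta_rot":[0,0,-0.01],"hand":1}]' >o; python3 chk.py 9; cat o; python3 -c "
from geo import *
rows([spoke_tool(a,0,.063) for a in(190,195,200)]);tabang()"
```

```text
push 1.47
push 0.95
push 0.75
time_s: 18.9
position: [0.4535, -0.13, 0.0639]
tcp_rot: [[0.95, 0.312, 0.0], [0.312, -0.95, -0.0], [0.0, 0.0, -1.0]]
force: [-1.1, 0.4, 0.6]
opening: 0.007
grasp_force: 0.5
[ 1.2 -9.9  0.9] 0.142 deg 8.2
[-0.8 -3.6  0.9] 0.055 deg 3.2
[-2.3  2.9  0.9] -0.032 deg -1.8
table 241.17401009291578 0.04534264904671842 [ 287  105  105  108 2996]
```

```bash

python3 -m handwheel '[{"xyz":[0,0.2,0],"delta_rot":[0,0,-0.01],"hand":1},{"xyz":[0,0.4,0],"delta_rot":[0,0,-0.01],"hand":1},{"xyz":[0,0.6,0],"delta_rot":[0,0,-0.01],"hand":1},{"xyz":[0,0.8,0],"delta_rot":[0,0,-0.01],"hand":1},{"xyz":[0,1,0],"delta_rot":[0,0,-0.01],"hand":1}]' >o && python3 chk.py 3 && python3 -m handwheel '[{"xyz":[0,0.2,0],"delta_rot":[0,0,-0.01],"hand":1},{"xyz":[0,0.4,0],"delta_rot":[0,0,-0.01],"hand":1},{"xyz":[0,0.6,0],"delta_rot":[0,0,-0.01],"hand":1},{"xyz":[0,0.8,0],"delta_rot":[0,0,-0.01],"hand":1},{"xyz":[0.2,1,0],"delta_rot":[0,0,-0.01],"hand":1}]' >o && python3 chk.py 3 && python3 -m handwheel '[{"xyz":[0,0.2,0],"delta_rot":[0,0,-0.01],"hand":1},{"xyz":[0,0.4,0],"delta_rot":[0,0,-0.01],"hand":1},{"xyz":[0,0.6,0],"delta_rot":[0,0,-0.01],"hand":1},{"xyz":[0,0.8,0],"delta_rot":[0,0,-0.01],"hand":1},{"xyz":[0,1,0],"delta_rot":[0,0,-0.01],"hand":1}]' >o; python3 chk.py 9; cat o; python3 -c "
from geo import *
rows([spoke_tool(a,0,.063) for a in(190,195,200)]);tabang()"
```

```text
push 0.65
push -0.09
push 3.66
time_s: 20.82
position: [0.4542, -0.1323, 0.0639]
tcp_rot: [[0.941, 0.34, -0.001], [0.34, -0.941, 0.001], [-0.001, -0.001, -1.0]]
force: [-1.7, 3.3, 1.1]
opening: 0.004
grasp_force: 1.5
[  1.6 -12.2   0.9] 0.172 deg 9.9
[-0.6 -6.   0.9] 0.085 deg 4.9
[-2.3  0.4  0.9] -0.002 deg -0.1
table 242.54306081008318 0.0451983223163351 [ 287  106  102  107 2970]
```

```bash

python3 -m handwheel '[{"xyz":[0,0.1,0],"delta_rot":[0,0,0],"hand":1},{"xyz":[0,0.2,0],"delta_rot":[0,0,0],"hand":1},{"xyz":[0,0.3,0],"delta_rot":[0,0,0],"hand":1},{"xyz":[0,0.3,0],"delta_rot":[0,0,0],"hand":1},{"xyz":[0,0.3,0],"delta_rot":[0,0,0],"hand":1}]' >o ; python3 chk.py 9; cat o; python3 -c "
from geo import *
tabang();print(bot.read_state()['force'])"
```

```text
push 4.9
time_s: 21.5
position: [0.4542, -0.1325, 0.0638]
tcp_rot: [[0.941, 0.34, -0.001], [0.34, -0.941, 0.001], [-0.001, -0.001, -1.0]]
force: [-1.4, 4.7, 1.2]
opening: 0.006
grasp_force: 2.6
table 242.6486644682138 0.045201385584878497 [ 286  106  105  108 2984]
[-1.04932905  5.123599    0.81832762]
```

```bash

python3 -m handwheel '[{"xyz":[0,0.2,0],"delta_rot":[0,0,0],"hand":1},{"xyz":[0,0.4,0],"delta_rot":[0,0,0],"hand":1},{"xyz":[0,0.6,0],"delta_rot":[0,0,0],"hand":1},{"xyz":[0,0.6,0],"delta_rot":[0,0,0],"hand":1},{"xyz":[0,0.6,0],"delta_rot":[0,0,0],"hand":1}]' >o ; python3 chk.py 9; cat o; python3 -c "
from geo import *
for i in range(3):
    tabang();s=bot.read_state();print(s['force'],s['grasp_force'])"
```

```text
push 6.21
time_s: 22.18
position: [0.4542, -0.1326, 0.0638]
tcp_rot: [[0.941, 0.34, -0.001], [0.34, -0.941, 0.002], [-0.001, -0.002, -1.0]]
force: [-1.1, 6.2, 1.9]
opening: 0.008
grasp_force: 3.2
table 242.65666464911908 0.0451738895816786 [ 286  106  102  107 2988]
[-2.04265799  6.6448418   1.82600952] 3.160237258707639
table 242.62898951195052 0.04518912835890481 [ 286  106  102  107 2985]
[-1.52551287  6.28290317  1.71600078] 3.159673715417739
table 242.64359565572113 0.04519411160204439 [ 286  106  102  107 2983]
[-1.83561088  5.92768708  2.20017807] 3.1598984883748926
```

```bash

python3 -m handwheel '[{"xyz":[0,0.3,0],"delta_rot":[0,0,0],"hand":1},{"xyz":[0,0.55,0],"delta_rot":[0,0,0],"hand":1},{"xyz":[0,0.55,0],"delta_rot":[0,0,0],"hand":1},{"xyz":[0,0.55,0],"delta_rot":[0,0,0],"hand":1},{"xyz":[0,0.55,0],"delta_rot":[0,0,0],"hand":1}]' >o ; python3 -c "
from geo import *
for i in range(6):
    vision.capture('top');s=bot.read_state();print(s['force'],-np.array(s['force'])@np.array(s['tcp_rot'])[:,1])"
```

```text
[-0.53718339  7.30209532  3.13750281] 7.060342300910892
[-1.778087    7.02254687  2.16686665] 7.215570430741674
[-0.86202888  8.22766381  2.78950227] 8.040315893474737
[-1.14230157  6.68457975  0.85860228] 6.678123927990897
[-0.76345659  7.84980527  3.43664132] 7.653286038728207
[-1.44667813  7.24571894  2.05901378] 7.3127936224907995
```

```bash

python3 -m handwheel '[{"xyz":[0,0.2,0],"delta_rot":[0,0,0],"hand":1},{"xyz":[0,0.2,0],"delta_rot":[0,0,0],"hand":1},{"xyz":[0,0.2,0],"delta_rot":[0,0,0],"hand":1},{"xyz":[0,0.2,0],"delta_rot":[0,0,0],"hand":1},{"xyz":[0,0.2,0],"delta_rot":[0,0,0],"hand":1}]' >o ;python3 chk.py 9
python3 -m handwheel '[{"xyz":[0,0,0],"delta_rot":[0,0,0],"hand":1},{"xyz":[0,0,0],"delta_rot":[0,0,0],"hand":1},{"xyz":[0,0,0],"delta_rot":[0,0,0],"hand":1},{"xyz":[0,0,0],"delta_rot":[0,0,0],"hand":1},{"xyz":[0,0,0],"delta_rot":[0,0,0],"hand":1}]' >o ;python3 chk.py 9
python3 -m handwheel '[{"xyz":[0,0,0],"delta_rot":[0,0,0],"hand":1},{"xyz":[0,0,0],"delta_rot":[0,0,0],"hand":1},{"xyz":[0,0,0],"delta_rot":[0,0,0],"hand":1},{"xyz":[0,0,0],"delta_rot":[0,0,0],"hand":1},{"xyz":[0,0,0],"delta_rot":[0,0,0],"hand":1}]' >o ;python3 chk.py 9
python3 -m handwheel '[{"xyz":[0,-1,0],"delta_rot":[0,0,0],"hand":1},{"xyz":[0,-3,0],"delta_rot":[0,0,0],"hand":1},{"xyz":[0,-6,0],"delta_rot":[0,0,0],"hand":1},{"xyz":[0,-10,0],"delta_rot":[0,0,0],"hand":1},{"xyz":[0,-12,-3],"delta_rot":[0,0,0],"hand":1}]'; python3 -c "
from geo import *
tabang()"
```

```text
push 7.31
push 8.08
push 8.17
time_s: 25.75
position: [0.4514, -0.1232, 0.067]
tcp_rot: [[0.94, 0.34, 0.001], [0.34, -0.94, -0.001], [0.0, 0.001, -1.0]]
force: [0.7, -0.0, 0.5]
opening: 0.004
grasp_force: 0.0
table 242.13833652542957 0.04508420579014075 [ 302  107  100  106 2848]
```

```bash

python3 -m handwheel '[{"xyz":[0,0,-15],"delta_rot":[0,0,0],"hand":1},{"xyz":[0,0,-35],"delta_rot":[0,0,0],"hand":1},{"xyz":[-5,0,-55],"delta_rot":[0,0,0],"hand":1},{"xyz":[-15,0,-75],"delta_rot":[0,0,0],"hand":1},{"xyz":[-30,0,-90],"delta_rot":[0,0,0],"hand":1}]'
python3 -m handwheel '[{"xyz":[0,10,-20],"delta_rot":[0,0,0],"hand":1},{"xyz":[0,40,-40],"delta_rot":[0,0,0],"hand":1},{"xyz":[0,85,-60],"delta_rot":[0,0,0],"hand":1},{"xyz":[0,120,-60],"delta_rot":[0,0,0],"hand":1},{"xyz":[0,140,-60],"delta_rot":[0,0,0],"hand":1}]'
python3 -c "
from geo import *
old=cv2.resize(cv2.imread('pics/s5.png'),(120,100),interpolation=cv2.INTER_AREA)
new=cv2.cvtColor(vision.capture('side'),cv2.COLOR_RGB2BGR);cv2.imwrite('pics/final.png',new);new=new[170:270,215:335]
f=4;O=cv2.resize(old,None,fx=f,fy=f,interpolation=2);N=cv2.resize(new,None,fx=f,fy=f,interpolation=2)
for nm,(x0,y0,x1,y1) in dict(tbar=(48,19,66,31),jar=(30,0,55,20)).items():
    T=O[y0*f:y1*f,x0*f:x1*f];W=N[max(0,y0-8)*f:(y1+8)*f,(x0-8)*f:(x1+8)*f];m=cv2.matchTemplate(W,T,cv2.TM_CCOEFF_NORMED);_,v,_,l=cv2.minMaxLoc(m)
    print(nm,round(v,2),l[0]/f-8,l[1]/f-min(8,y0))
for B in(241,242.3):
  a=np.radians(B);u=proj('side',[pol(C,.0915,a,.0967),pol(C,.086,a,.09)]);print(u[1]-u[0])
"
```

```text
time_s: 26.42
position: [0.4234, -0.1338, 0.158]
tcp_rot: [[0.94, 0.34, 0.002], [0.34, -0.94, -0.001], [0.001, 0.002, -1.0]]
force: [-0.1, -1.0, 1.4]
opening: 0.007
grasp_force: 0.0
time_s: 27.05
position: [0.4711, -0.2667, 0.2173]
tcp_rot: [[0.941, 0.339, 0.001], [0.339, -0.941, -0.001], [0.001, 0.001, -1.0]]
force: [0.8, 0.0, -0.9]
opening: 0.001
grasp_force: 0.0
tbar 0.56 -2.5 3.5
jar 1.0 0.0 0.0
[-1.85894149  3.24578187]
[-1.8191186   3.26382751]
```

```bash
python3 -c "
from rig import workorder
print(workorder.hand_in())"
```

```text
the job is handed in; nothing more can be done
None
```

The board's slot is locked: the pawl is down in it, I held about 8 N on the spoke for over a second, and I handed in at about 27 s. The one doubt is when tipping the pawl over: the wrist force reached about 20 N (12.6 N sideways), so the 12 N pawl limit may have been exceeded then; once it was down I pushed the spoke with no more than about 8 N.

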